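# Clamp a mounted specimen with the swing strap and cam lever

### The job

Clamp the black specimen that sits in the pocket of the aluminium fixture: push the blue clamp strap round with the outside of a finger, the cam lever on it staying raised, until the strap lies over the specimen against its stop, and then push the red end of the lever fully down with the fingertips so that the rubber foot presses the specimen. Leave the specimen seated in its pocket, do not pick up or shift the loose things standing round the fixture, and take the hand clear at the end.

Things in the scene. Friction and masses are not known exactly. Their poses are not given: they have to be found in the camera images.
- fixture: aluminium plate fixed to the bench, 85 (x) by 155 (y) by 24 mm high; origin at the centre of its underside, z up. Strap pivot (upright axis, dark steel post) at x 0, y +45 mm; specimen pocket (32 mm across, 6 mm deep) at x 0, y -30 mm. A steel stop pin, 8 mm across, 56 mm high, stands at x +18.5, y +12 mm, beyond the closed strap; the strap swings out on the near (-x) side
- seat (a point): centre of the pocket's floor, 18 mm above the bench; axes as the fixture's
- strap (a joint): swing of the blue strap about its upright pivot, rad. 0 = over the specimen at its stop, along the fixture's -y; 1.57 = swung out along the fixture's -x; 1.9 = other stop. Starts at 1.15 to 1.75. It closes anticlockwise seen from above: push the side face that looks away from the specimen. Takes about 4 N sideways 45 mm from the pivot; stays where it is left
- strap_pivot (a point): point on the strap's pivot axis at the strap's mid height, 54 mm above the bench
- strap_mid (a point): middle of the strap, on its centre line 45 mm out from the pivot axis, 54 mm above the bench. The strap is a bar 28 mm wide, 48 to 60 mm above the bench, from 16 mm behind the pivot axis to 90 mm out. The lever's steel cheeks stand on it 64 to 86 mm out, up to 79 mm above the bench; the pivot nut, 22 mm across, up to 74 mm
- lever (a joint): turn of the cam lever about a level axis across the strap (75 mm out from the strap's pivot, 72 mm above the bench), rad. 0 = raised, leaning outward 50 degrees above level; grows as it is pushed down; 0.873 = fully down (stop), level, pointing out past the strap's free end. Starts at 0 to 0.1. Takes about 3 N at its red end; stays where left (from full down it may ease back 0.02)
- lever_pad (a point): middle of the upper face of the lever's red end (22 mm wide, 32 mm long, 11 mm thick), 75 mm out along the lever from its axis, 7.5 mm above its centre line. Raised: about 134 mm above the bench, 117 mm out from the strap's pivot axis; fully down: 79.5 mm above, 150 mm out. It moves in an arc in the upright plane along the strap
- foot: black rubber foot, 16 mm across, under the strap 75 mm out from the pivot axis, origin at the centre of its lower face: 39 mm above the bench with the lever raised, 3 mm above the specimen. Pushing the lever down lowers it onto the specimen
- specimen: black round mounted specimen, 30 mm across, 18 mm high, loose in the fixture's pocket; origin at the centre of its underside, its top is 36 mm above the bench
- green_specimen: green round mounted specimen, 30 mm across, 19 mm high, bystander; origin under its centre
- red_specimen: red round mounted specimen, 30 mm across, 16 mm high, bystander; origin under its centre
- loupe: black eye loupe, 38 mm across, 34 mm high, bystander; origin under its centre
- black_can: small black screw-top can, 40 mm across, 52 mm high, bystander; origin under its centre
Things that resemble listed ones, but are neither listed nor needed, are in the scene too. There is more than one size of the fixture; the one meant has the size given above.

How it is judged:
By the outcome, as a careful person would: the job done as asked, in the order asked, and still so for the second after the job is handed in, with the robot touching nothing.
It also fails if it takes over 50 s, if anything falls off the work surface, if the arm or the gripper's body presses on something with over 40 N, if the wrist force passes 120 N, or if a joint passes its speed limit or range.

### The arm

A 6-joint arm with a two-finger parallel gripper is mounted at the origin on a cart in front of the work surface, level with it; the furniture and walls round the work are solid. World frame = base frame: x ahead of the robot, y to its left, z up, the work surface at z = 0. Lengths are in m, angles in rad, forces in N, time in s.
With the tool pointing down it reaches from about 0.35 to 0.875 m from the base axis. Payload 4.2 kg.
Tool frame: the origin (TCP) lies between the finger pads; the fingertips stand 14 mm ahead of it and the grasp point (between the pads) lies 5 mm behind it (bot.tcp_to_tips is the distance from the TCP to the fingertips, in m); z points along the fingers, y is the direction in which the jaws open and shut (so a half turn about z gives the same grasp; the last joint's range is limited). The gripper opens to 85 mm and grips with 20 to 120 N. Pads are 22 mm wide; open, the fingers measure 114 mm over their backs; the gripper's body (76 mm by 85 mm) begins 54 mm behind the grasp point. The pads swing forward as they close: fully open they stand 13 mm farther back than shut.
Start: joints at [-0.99, 0.385, 0.008, 0, -1.194, -0.259], TCP at [0.198, -0.593, 0.245] pointing down, gripper open.
Joint ranges: [-3.14, 3.14], [-1.21, 2.06], [-1.07, 1.41], [-3.16, 2.05], [-2.99, -0.16], [-3.1, 3.1]. Speed limits (rad/s): [2.79, 2.79, 3.14, 3.14, 3.14, 3.14].

### API

Orientations are given as a 3x3 rotation matrix whose columns are the frame's x, y, z axes.
In Python, from station import bot gives the robot as it stands.
- The arm moves only by the tool send_rows, never from a script. Its argument "motion" is one flat list of numbers, 7 for each row, row after row: the gripper command: -1 is fully open, 1 is shut, values between are in proportion, then the shift along the tool's x, y, z in m, then the turn, a rotation vector about the tool's x, y, z in degrees. A call has 1 to 20 rows; each row is the pose to reach, as a shift and turn from the pose commanded when the call began, along the tool's axes at that moment; what a row does not reach only later rows make up. A row lasts 1/12 s, in which the tool goes at most 41.7 mm and 7.16 degrees, less where a joint would pass 70% of its speed; a pose out of reach is approached as far as the arm can. A call with a gripper value outside its range is refused whole. The fingers move at their own pace and stop on an object; "squeeze" is the grip in N (left out, the last holds). Time passes only in rows, so rows that repeat a pose let the fingers close. It gives the time, the measured TCP pose, the force and the opening at its end, in the units of the state.
- bot.get_state(): the state, without advancing time (a new reading comes with each control period).
- bot.grab_frame(name): name is "scene" or "side" or "wrist"; returns a dict with "img" (420x560x3 uint8, red, green, blue), "camera_matrix" (3x3 intrinsics, pixels), "dist" ([k1, k2, p1, p2, k3] as OpenCV has them; the pictures are not rectified), "cam_to_world" (4x4, takes a point from camera to world coordinates). Camera axes: x right, y down, z forward; pixel columns grow to the right and rows downward; lengths in m; the calibration is good to about 2 mm. A picture is of the moment at which its call begins. There is no depth.
- bot.job_done(): hands the job in, once; it reports no verdict.
Trained networks look in a picture, given as the dict that the camera call returned (one of the last four; its "shot" number tells which), for a name from the list of things; names that differ only in an ending like _2 or _b are one class to them, and where a whole thing is asked for, a point or a joint stands for the part that bears it (a point fixed in the world has none). Each returns a list of dicts, best first, with "score" (0 to 1); they miss things now and then, are a little off and sometimes report something else, mostly with a low value. They report only what shows in the picture. A call takes as long as a camera call. They do not tell look-alikes from the thing itself.
- bot.regions_of(picture, name): "mask" (420x560 bool, what is visible of it) and "location" ([column, row] in pixels, amid what is visible of it).
The state is a dict: "t": time; "joints": joint angles; "joint_vel": joint speeds; "effort": joint torques, N m; "eef_pos": TCP position; "tcp_rot": TCP orientation; "wrist_force": force on the tool from outside, world axes, zero at the start; "torque": the same for the moment, N m; "gripper_width": finger opening in m.
Only numpy, scipy, OpenCV 4.12 (cv2) and the standard library are available. Lean on these libraries where they do the work, as an engineer would, in place of code of your own. Each camera call takes 0.05 s, during which the arm holds its last target. There are 200 camera calls.

## Working session

There is one attempt and no reset: what is moved stays moved. The work goes in short steps, Python scripts to look and compute and a tool call to move; the robot and the scene stay as the last step left them, time stands still between calls to the robot, and variables do not carry over. Pictures are saved under pics/ and viewed, about 8 in all and at most 12, crops included, and the job is handed in when it is done.

Besides the shell and the picture viewer there is one more tool, called as name(argument=value, ...) on one line, values as JSON. send_rows: Moves the arm, as the interface text tells. Its arguments: {"type":"object","properties":{"motion":{"type":"array","items":{"type":"number"}},"squeeze":{"type":"number"}},"required":["motion"]}

```bash
mkdir -p pics; ls
cat > h.py <<'E'
import numpy as np, cv2
from station import bot
def save(f,name): cv2.imwrite('pics/'+name, cv2.cvtColor(f['img'] if isinstance(f,dict) else f, cv2.COLOR_RGB2BGR))
def ray(f,px):
    K=np.array(f['camera_matrix']);T=np.array(f['cam_to_world'])
    u=cv2.undistortPoints(np.array([[px]],float),K,np.array(f['dist'],float))[0,0]
    d=T[:3,:3]@np.array([u[0],u[1],1]);return T[:3,3],d/np.linalg.norm(d)
def atz(f,px,z):
    o,d=ray(f,px);return o+d*(z-o[2])/d[2]
def proj(f,P):
    K=np.array(f['camera_matrix']);T=np.linalg.inv(np.array(f['cam_to_world']))
    r=cv2.Rodrigues(T[:3,:3])[0]
    return cv2.projectPoints(np.atleast_2d(np.array(P,float)),r,T[:3,3],K,np.array(f['dist'],float))[0][:,0]
def tri(rs):
    A=0;b=0
    for o,d in rs:
        M=np.eye(3)-np.outer(d,d);A=A+M;b=b+M@o
    return np.linalg.solve(A,b)
E
python3 - <<'E'
from h import *
s=bot.get_state();print(s['t'],s['eef_pos'],np.round(s['tcp_rot'],3).tolist(),s['gripper_width'],bot.tcp_to_tips)
F={n:bot.grab_frame(n) for n in('scene','side')}
for n,f in F.items():
    save(f,n+'0.png')
    print(n,np.round(f['cam_to_world'],3).tolist())
    for k in('fixture','strap','lever','specimen','lever_pad','strap_mid'):
        print(k,[(round(r['score'],2),np.round(r['location']).tolist(),int(r['mask'].sum())) for r in bot.regions_of(f,k)])
a=np.hstack([F['scene']['img'],F['side']['img']]);
E
```

```text
pics
0.0 [ 0.19751197 -0.59236457  0.24421537] [[-0.949, -0.316, -0.001], [-0.316, 0.949, 0.002], [0.0, 0.002, -1.0]] 0.08518772167778779 0.014
scene [[-0.673, -0.408, 0.616, -0.076], [-0.739, 0.373, -0.561, 0.589], [-0.001, -0.833, -0.553, 0.708], [0.0, 0.0, 0.0, 1.0]]
fixture [(0.91, [214.0, 272.0], 1743), (0.66, [310.0, 252.0], 2394), (0.46, [284.0, 276.0], 373)]
strap [(0.88, [215.0, 256.0], 620), (0.77, [326.0, 248.0], 834), (0.64, [266.0, 249.0], 160)]
lever [(0.63, [348.0, 240.0], 247), (0.53, [225.0, 236.0], 176)]
specimen [(0.5, [321.0, 237.0], 162)]
lever_pad [(0.59, [226.0, 236.0], 204), (0.5, [355.0, 233.0], 227)]
strap_mid [(0.86, [326.0, 245.0], 965), (0.7, [213.0, 257.0], 546)]
side [[-0.991, -0.071, 0.115, 0.478], [-0.135, 0.6, -0.789, 0.658], [-0.013, -0.797, -0.604, 0.614], [0.0, 0.0, 0.0, 1.0]]
fixture [(0.92, [302.0, 225.0], 2566), (0.72, [235.0, 288.0], 2056), (0.65, [345.0, 194.0], 377)]
strap [(0.81, [320.0, 221.0], 884), (0.72, [234.0, 274.0], 691)]
lever [(0.77, [346.0, 194.0], 368), (0.51, [238.0, 248.0], 276)]
specimen [(0.57, [293.0, 209.0], 134)]
lever_pad [(0.83, [349.0, 193.0], 329), (0.51, [238.0, 248.0], 294)]
strap_mid [(0.73, [232.0, 271.0], 642), (0.58, [323.0, 215.0], 1065)]
```

View pics/scene0.png

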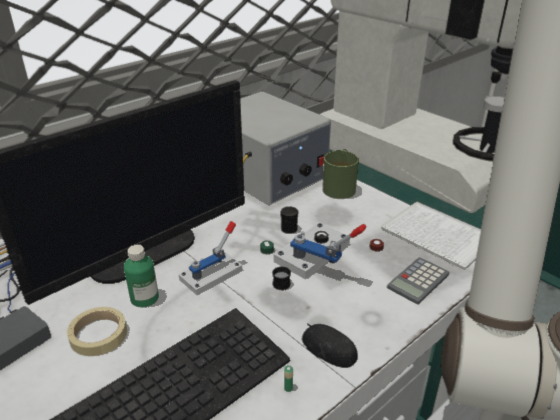

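View pics/side0.png

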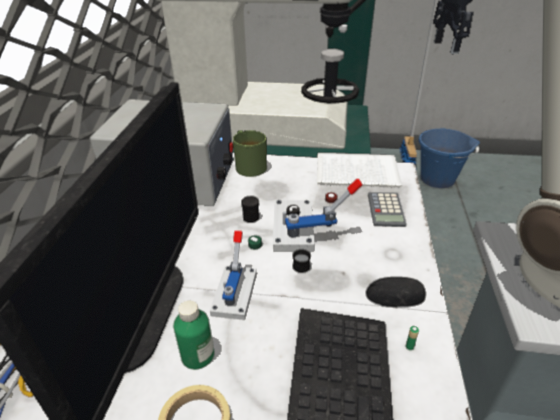

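The scene view shows two fixtures. One is at scene (310,252) / side (302,225): it is larger, its strap is swung out, and the bystanders stand round it. The other is at scene (214,272) / side (235,288), and is smaller with its strap closed. I'll measure both and look at an enlarged crop.

Run:
```python
from h import *
F={n:bot.grab_frame(n) for n in('scene','side')}
def crop(f,x,y,w,h,s):return cv2.resize(f['img'][y:y+h,x:x+w],None,fx=s,fy=s,interpolation=cv2.INTER_CUBIC)
a=crop(F['scene'],255,205,130,100,6);save(np.ascontiguousarray(a),'c_scene.png')
b=crop(F['side'],235,165,130,100,6);save(np.ascontiguousarray(b),'c_side.png')
P={'bigfix':((310,252),(302,225)),'smallfix':((214,272),(235,288)),'bigpad':((356,232),(353,188)),'smallpad':((229,228),(237,238))}
for k,(p,q) in P.items():print(k,np.round(tri([ray(F['scene'],p),ray(F['side'],q)]),3))
for n,(i) in {'scene':1,'side':0}.items():
    for r in bot.regions_of(F[n],'fixture'):
        c=cv2.minAreaRect(np.argwhere(r['mask'])[:,::-1].astype(np.float32))
        pts=np.array([atz(F[n],p,.02)[:2] for p in cv2.boxPoints(c)])
        print(n,np.round(r['location']),np.round(pts,3).tolist(),[round(np.linalg.norm(pts[i]-pts[i-1]),3) for i in range(4)])
```

```text
bigfix [ 0.53  -0.052  0.033]
smallfix [0.641 0.113 0.004]
bigpad [ 0.432 -0.07   0.125]
smallpad [0.64  0.07  0.092]
scene [214. 272.] [[0.661, 0.187], [0.74, -0.009], [0.619, 0.011], [0.559, 0.192]] [np.float64(0.102), np.float64(0.212), np.float64(0.123), np.float64(0.191)]
scene [310. 251.] [[0.602, -0.001], [0.608, -0.273], [0.481, -0.195], [0.49, 0.046]] [np.float64(0.122), np.float64(0.272), np.float64(0.149), np.float64(0.241)]
side [300. 224.] [[0.63, -0.137], [0.404, -0.273], [0.377, -0.061], [0.572, 0.042]] [np.float64(0.188), np.float64(0.264), np.float64(0.214), np.float64(0.22)]
side [234. 286.] [[0.672, 0.193], [0.675, -0.043], [0.596, -0.017], [0.608, 0.208]] [np.float64(0.065), np.float64(0.236), np.float64(0.084), np.float64(0.225)]
```

View pics/c_scene.png

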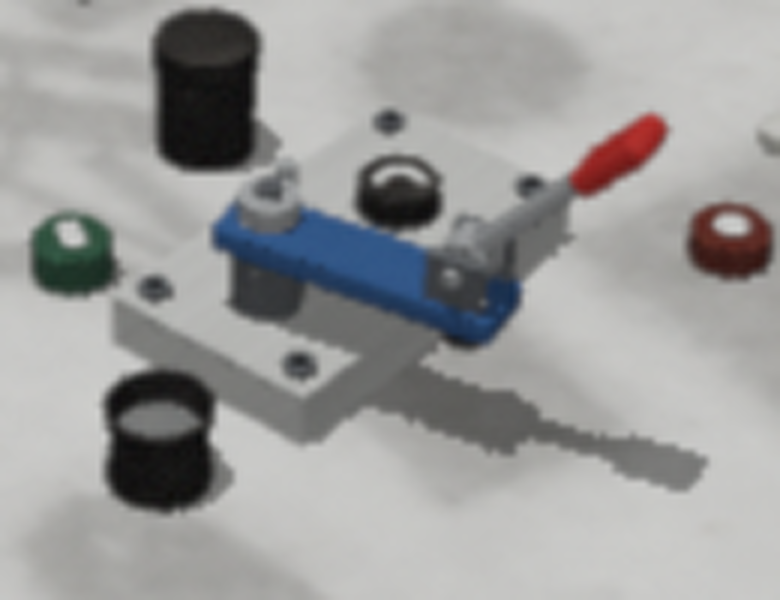

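View pics/c_side.png

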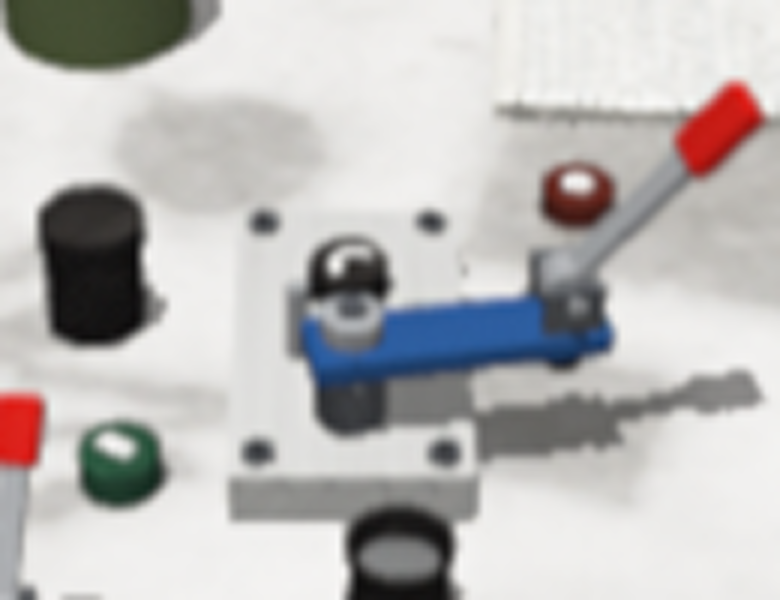

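The crops show the larger fixture with its black specimen in the pocket, the strap swung out, the lever raised, and screws at all four corners. I'll measure the screws, plate corners, nut, specimen and red end, and compare the plate with 85×155 mm.

Run:
```python
from h import *
F={n:bot.grab_frame(n) for n in('scene','side')}
A,B=F['scene'],F['side']
ca=lambda p:((p[0]+.5)/6-.5+255,(p[1]+.5)/6-.5+205)
cb=lambda p:((p[0]+.5)/6-.5+235,(p[1]+.5)/6-.5+165)
P={'scrA':((388,121),(264,222)),'scrB':((530,186),(431,221)),'scrC':((155,289),(258,452)),'scrD':((300,366),(445,452)),
'cornC':((112,302),(230,476)),'cornD':((304,420),(478,478)),'nut':((271,190),(353,307)),'redend':((653,122),(743,95)),'redstart':((584,180),(692,160)),'bluetip':((512,290),(606,330)),
'green':((72,228),(120,440)),'red':((731,225),(578,180)),'loupe':((160,385),(400,530)),'can':((207,35),(92,208)),'spec':((399,180),(347,265))}
R={}
for k,(p,q) in P.items():
    R[k]=tri([ray(A,ca(p)),ray(B,cb(q))]);print(k,np.round(R[k],4), 'res',np.round([np.linalg.norm(proj(A,R[k])[0]-ca(p)),np.linalg.norm(proj(B,R[k])[0]-cb(q))],1))
for k in('scrA','scrB','scrC','scrD','cornC','cornD'):
    print(k,np.round(atz(A,ca(P[k][0]),.024),4),np.round(atz(B,cb(P[k][1]),.024),4))
```

```text
scrA [ 0.5922 -0.144   0.0245] res [0.1 0.1]
scrB [ 0.5285 -0.1517  0.0248] res [0.1 0.1]
scrC [ 0.5765 -0.0116  0.0235] res [0.1 0.1]
scrD [ 0.5127 -0.0191  0.0235] res [0.1 0.1]
cornC [0.5844 0.0009 0.0212] res [0.4 0.4]
cornD [ 0.5    -0.0101  0.0168] res [1.5 1.5]
nut [ 0.5468 -0.0375  0.0693] res [0. 0.]
redend [ 0.4225 -0.0783  0.1399] res [0.9 0.8]
redstart [ 0.437  -0.066   0.1186] res [0.3 0.2]
bluetip [ 0.4618 -0.0628  0.055 ] res [3.1 2.9]
green [ 0.6259 -0.0165  0.02  ] res [0.2 0.2]
red [ 0.4733 -0.1997  0.0142] res [0.2 0.1]
loupe [0.5236 0.0353 0.0375] res [0.6 0.6]
can [ 0.651  -0.1066  0.0519] res [0.2 0.2]
spec [ 0.5568 -0.1123  0.0311] res [0.3 0.3]
scrA [ 0.593  -0.1449  0.024 ] [ 0.5922 -0.1442  0.024 ]
scrB [ 0.5295 -0.153   0.024 ] [ 0.5285 -0.1523  0.024 ]
scrC [ 0.5763 -0.0115  0.024 ] [ 0.5764 -0.0107  0.024 ]
scrD [ 0.5124 -0.0189  0.024 ] [ 0.5126 -0.0184  0.024 ]
cornC [0.5809 0.0044 0.024 ] [0.5842 0.0027 0.024 ]
cornD [ 4.915e-01 -1.000e-04  2.400e-02] [ 0.5005 -0.0064  0.024 ]
```

The plate edge C–D measures 85 mm and the screws sit on a 64 × 134 mm pattern, so this is the 85 × 155 mm fixture. From these I get:
- **Fixture:** yaw about 6.75°.
- **Pivot:** about (0.547, −0.037).
- **Specimen:** at (0.557, −0.112).
- **Strap:** about 1.40 rad.

The fixture at scene (214,272) is the smaller look-alike. Next I plan the approach.

```bash
cat >> h.py <<'E'
from scipy.spatial.transform import Rotation as Ro
C=np.array([.5525,-.0816]);YAW=np.radians(6.75)
X=np.array([np.cos(YAW),np.sin(YAW)]);Y=np.array([-X[1],X[0]])
PIV=C+.045*Y
def sd(th): # strap direction, outward
    a=YAW-np.pi/2-th; return np.array([np.cos(a),np.sin(a)])
def Rt(th): # tool down, x outward along strap, -y = push direction
    u=sd(th); n=np.array([-u[1],u[0]])   # closing direction
    return np.c_[np.r_[u,0],np.r_[-n,0],[0,0,-1]]
def push(th,r,gap,tipz): # TCP with finger back 'gap' off the face
    u=sd(th); n=np.array([-u[1],u[0]])
    return np.r_[PIV+r*u-(.014+.0145+gap)*n,tipz+.014]
def rel(p,R,p0=None,R0=None):
    s=bot.get_state()
    p0=np.array(s['eef_pos']) if p0 is None else p0; R0=np.array(s['tcp_rot']) if R0 is None else R0
    return np.round(np.r_[R0.T@(p-p0),Ro.from_matrix(R0.T@R).as_rotvec(degrees=True)],4)
E
python3 - <<'E'
from h import *
p=push(1.40,.04,.015,.04);print(p);p[2]=.2
print(rel(p,Rt(1.40)))
w=bot.grab_frame('wrist');s=bot.get_state();R=np.array(s['tcp_rot'])
print('wristcam in tool',np.round(R.T@(np.array(w['cam_to_world'])[:3,3]-s['eef_pos']),3))
E
```

```text
[ 0.49648435 -0.00659566  0.054     ]
[-4.6890e-01  4.6170e-01  4.5300e-02 -3.7000e-03  1.1000e-03  1.8989e+00]
wristcam in tool [ 0.076  0.    -0.13 ]
```

send_rows(motion=[1,-0.469,0.462,0.045,0,0,1.9,1,-0.469,0.462,0.045,0,0,1.9,1,-0.469,0.462,0.045,0,0,1.9,1,-0.469,0.462,0.045,0,0,1.9,1,-0.469,0.462,0.045,0,0,1.9,1,-0.469,0.462,0.045,0,0,1.9,1,-0.469,0.462,0.045,0,0,1.9,1,-0.469,0.462,0.045,0,0,1.9,1,-0.469,0.462,0.045,0,0,1.9,1,-0.469,0.462,0.045,0,0,1.9,1,-0.469,0.462,0.045,0,0,1.9,1,-0.469,0.462,0.045,0,0,1.9,1,-0.469,0.462,0.045,0,0,1.9,1,-0.469,0.462,0.045,0,0,1.9,1,-0.469,0.462,0.045,0,0,1.9,1,-0.469,0.462,0.045,0,0,1.9,1,-0.469,0.462,0.045,0,0,1.9,1,-0.469,0.462,0.045,0,0,1.9,1,-0.469,0.462,0.045,0,0,1.9,1,-0.469,0.462,0.045,0,0,1.9])

```text
t: 2.72
eef_pos: [0.496, -0.0071, 0.2004]
tcp_rot: [[-0.959, -0.284, -0.0], [-0.284, 0.959, -0.0], [0.0, -0.0, -1.0]]
wrist_force: [-0.2, -0.4, -0.3]
gripper_width: -0.0001
```

Run:
```python
from h import *
w=bot.grab_frame('wrist');im=w['img'].copy()
for th,c in((1.40,(255,255,0)),):
    u=sd(th);n=np.array([-u[1],u[0]])
    q=[np.r_[PIV+a*u+b*n,.06] for a,b in((-.016,-.014),(.09,-.014),(.09,.014),(-.016,.014))]
    cv2.polylines(im,[proj(w,q).astype(np.int32)],True,c,1)
f=push(1.40,.037,.015,.044)
for a in(0,):
    u=sd(1.4);n=np.array([-u[1],u[0]])
    q=[np.r_[f[:2]+a*u+b*n,.044] for a,b in((-.011,-.0145),(.011,-.0145),(.011,.0145),(-.011,.0145))]
    cv2.polylines(im,[proj(w,q).astype(np.int32)],True,(0,255,0),1)
cv2.imwrite
save(im,'w1.png');print(rel(f,Rt(1.40)))
```

```text
[-0.0037  0.0005  0.1425  0.0016  0.0023 -0.0836]
```

View pics/w1.png

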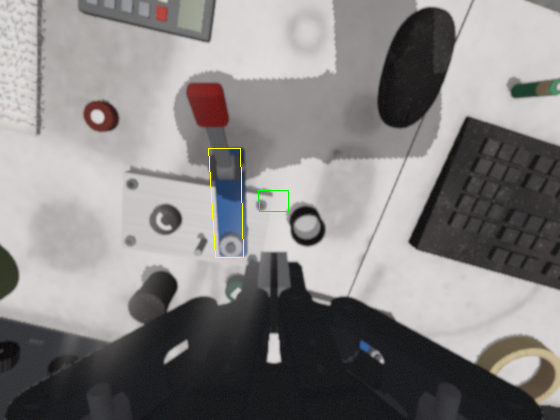

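The wrist view shows the strap at (230,200) matching the model outline. The planned finger footprint at (273,200) is free, between the strap and the loupe at (307,225). Going down.

send_rows(motion=[1,-0.004,0,0.04,0,0,0,1,-0.004,0,0.08,0,0,0,1,-0.004,0,0.12,0,0,0,1,-0.004,0,0.142,0,0,0,1,-0.004,0,0.142,0,0,0])

```text
t: 3.18
eef_pos: [0.4964, -0.0072, 0.0541]
tcp_rot: [[-0.959, -0.282, -0.01], [-0.282, 0.959, -0.003], [0.011, 0.001, -1.0]]
wrist_force: [-0.2, -0.5, -0.2]
gripper_width: -0.0002
```

Run:
```python
from h import *
p0=push(1.40,.037,.015,.044);R0=Rt(1.40)
s=bot.get_state();print(s['eef_pos'],s['wrist_force'])
p0=np.array(s['eef_pos']);R0=np.array(s['tcp_rot'])
for th in(1.4,1.3,1.2,1.1,1.0,.9,.8,.7,.6,.5,.4,.3,.2,.15,.1,.05,0,-.03): print(th,rel(push(th,.037,0,.044),Rt(th),p0,R0).round(3).tolist())
```

```text
[ 0.49641322 -0.0071987   0.05407619] [-0.16356107 -0.52536156 -0.21490171]
1.4 [-0.003, -0.014, -0.004, 0.03, -0.609, -0.173]
1.3 [-0.001, -0.018, -0.004, 0.061, -0.607, -5.902]
1.2 [0.002, -0.022, -0.004, 0.091, -0.604, -11.632]
1.1 [0.004, -0.027, -0.004, 0.121, -0.6, -17.361]
1.0 [0.005, -0.031, -0.004, 0.152, -0.595, -23.091]
0.9 [0.006, -0.036, -0.004, 0.182, -0.589, -28.82]
0.8 [0.006, -0.04, -0.004, 0.212, -0.582, -34.55]
0.7 [0.006, -0.045, -0.004, 0.242, -0.574, -40.279]
0.6 [0.006, -0.05, -0.004, 0.272, -0.564, -46.009]
0.5 [0.005, -0.054, -0.004, 0.302, -0.554, -51.738]
0.4 [0.004, -0.059, -0.004, 0.332, -0.542, -57.468]
0.3 [0.002, -0.063, -0.004, 0.362, -0.53, -63.198]
0.2 [-0.0, -0.067, -0.004, 0.392, -0.516, -68.927]
0.15 [-0.002, -0.069, -0.004, 0.407, -0.509, -71.792]
0.1 [-0.003, -0.071, -0.004, 0.422, -0.501, -74.656]
0.05 [-0.004, -0.073, -0.004, 0.437, -0.493, -77.521]
0 [-0.006, -0.074, -0.004, 0.452, -0.485, -80.386]
-0.03 [-0.007, -0.076, -0.004, 0.461, -0.48, -82.105]
```

send_rows(motion=[1,-0.003,-0.007,0,0,0,0,1,-0.003,-0.014,0,0,0,0,1,-0.001,-0.018,0,0,0,-5.9,1,0.002,-0.022,0,0,0,-11.6,1,0.004,-0.027,0,0,0,-17.4,1,0.005,-0.031,0,0,0,-23.1,1,0.006,-0.036,0,0,0,-28.8,1,0.006,-0.036,0,0,0,-28.8])

```text
t: 3.85
eef_pos: [0.5058, -0.0415, 0.0603]
tcp_rot: [[-0.702, -0.712, 0.004], [-0.712, 0.702, 0.002], [-0.004, -0.001, -1.0]]
wrist_force: [-1.6, 3.9, -1.7]
gripper_width: -0.0002
```

Run:
```python
from h import *
s=bot.get_state();print(s['eef_pos'],np.round(s['tcp_rot'],3).tolist(),s['wrist_force'],s['torque'])
f=bot.grab_frame('scene')
for t in(1.4,1.1,1.0,.9,.8,.6):
    print(t,proj(f,np.r_[PIV+.045*sd(t),.06]).round(1),proj(f,np.r_[PIV+.117*sd(t),.134]).round(1))
for k in('strap','lever_pad'): print(k,[(round(r['score'],2),np.round(r['location']).tolist()) for r in bot.regions_of(f,k)])
save(cv2.resize(f['img'][190:310,240:400],None,fx=5,fy=5),'s2.png')
```

```text
[ 0.5058276  -0.04150113  0.06034731] [[-0.702, -0.712, 0.004], [-0.712, 0.702, 0.002], [-0.004, -0.001, -1.0]] [-1.58543539  3.93676856 -1.70232987] [1.16005861 0.50496645 0.077429  ]
1.4 [[319.  246.9]] [[354.9 227.2]]
1.1 [[321.1 243.2]] [[359.9 217.5]]
1.0 [[321.4 241.9]] [[360.3 214.2]]
0.9 [[321.4 240.6]] [[360.1 210.9]]
0.8 [[321.3 239.3]] [[359.3 207.7]]
0.6 [[320.3 236.7]] [[356.  201.4]]
strap [(0.87, [333.0, 236.0]), (0.86, [214.0, 257.0])]
lever_pad [(0.62, [356.0, 215.0]), (0.52, [226.0, 239.0])]
```

View pics/s2.png

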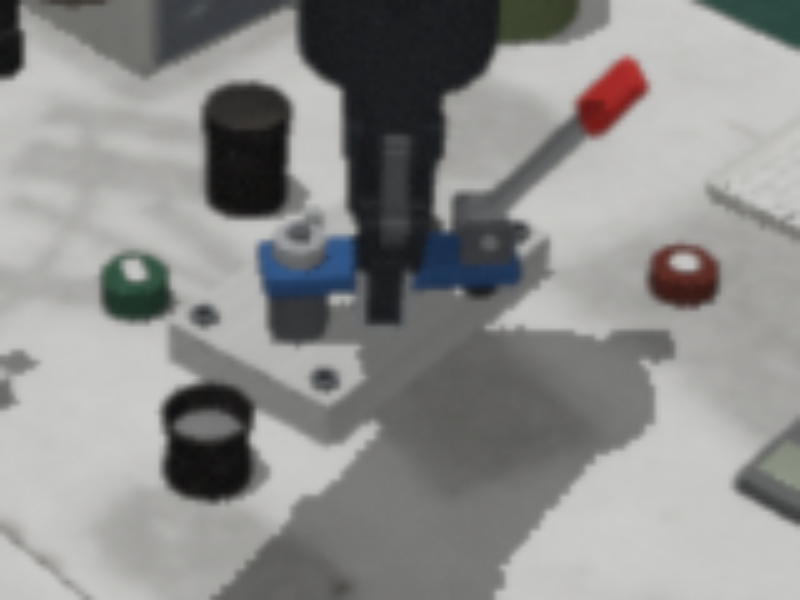

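The finger is pushing the outer face and the strap has swung to about 0.9 rad, with the lever still raised and every bystander in place. I'll continue from here.

Run:
```python
from h import *
s=bot.get_state();p0=np.array(s['eef_pos']);R0=Rt(.9)
for th in(.9,.8,.7,.6,.5,.4,.3,.2,.15,.1,.05,0,-.03): print(th,rel(push(th,.037,0,.044),Rt(th),p0,R0).round(3).tolist())
```

```text
0.9 [0.005, 0.002, 0.002, 0.0, 0.0, 0.0]
0.8 [0.007, -0.002, 0.002, 0.0, 0.0, -5.73]
0.7 [0.01, -0.006, 0.002, 0.0, 0.0, -11.459]
0.6 [0.011, -0.01, 0.002, 0.0, 0.0, -17.189]
0.5 [0.013, -0.014, 0.002, 0.0, 0.0, -22.918]
0.4 [0.014, -0.019, 0.002, 0.0, 0.0, -28.648]
0.3 [0.014, -0.024, 0.002, 0.0, 0.0, -34.378]
0.2 [0.014, -0.028, 0.002, 0.0, 0.0, -40.107]
0.15 [0.014, -0.031, 0.002, 0.0, 0.0, -42.972]
0.1 [0.014, -0.033, 0.002, 0.0, 0.0, -45.837]
0.05 [0.014, -0.035, 0.002, 0.0, 0.0, -48.701]
0 [0.013, -0.038, 0.002, 0.0, 0.0, -51.566]
-0.03 [0.013, -0.039, 0.002, 0.0, 0.0, -53.285]
```

send_rows(motion=[1,0.005,-0.002,0.001,0,0,-5.7,1,0.008,-0.006,0.001,0,0,-11.5,1,0.01,-0.01,0.001,0,0,-17.2,1,0.012,-0.014,0.001,0,0,-22.9,1,0.013,-0.019,0.001,0,0,-28.6,1,0.014,-0.024,0.001,0,0,-34.4,1,0.014,-0.028,0.001,0,0,-40.1,1,0.014,-0.033,0.001,0,0,-45.8,1,0.014,-0.033,0.001,0,0,-45.8,1,0.014,-0.033,0.001,0,0,-45.8])

```text
t: 4.83
eef_pos: [0.5183, -0.075, 0.0579]
tcp_rot: [[0.016, -1.0, 0.0], [-1.0, -0.016, -0.0], [0.0, -0.0, -1.0]]
wrist_force: [-1.0, -0.1, 0.7]
gripper_width: 0.0002
```

Run:
```python
from h import *
s=bot.get_state();p0=np.array(s['eef_pos']);R0=np.array(s['tcp_rot']);print(p0,np.degrees(np.arctan2(R0[1,0],R0[0,0])),s['wrist_force'])
for th in(.1,.05,0,-.03,-.06): print(th,rel(push(th,.037,0,.044),Rt(th),p0,R0).round(4).tolist())
```

```text
[ 0.51833737 -0.07503648  0.05789078] -89.06994479730253 [-1.03894231 -0.12969273  0.70472092]
0.1 [-0.0006, -0.001, -0.0001, -0.0017, -0.0249, -0.0904]
0.05 [0.0008, -0.0029, -0.0001, -0.0011, -0.025, -2.9552]
0 [0.002, -0.0049, -0.0001, -0.0005, -0.025, -5.8199]
-0.03 [0.0028, -0.0061, -0.0001, -0.0001, -0.025, -7.5388]
-0.06 [0.0035, -0.0073, -0.0001, 0.0003, -0.025, -9.2577]
```

send_rows(motion=[1,0.001,-0.003,0,0,0,-3,1,0.002,-0.005,0,0,0,-5.8,1,0.002,-0.006,0,0,0,-5.8,1,0.002,-0.006,0,0,0,-5.8])

```text
t: 5.17
eef_pos: [0.5231, -0.0775, 0.0577]
tcp_rot: [[0.117, -0.993, -0.003], [-0.993, -0.117, -0.001], [0.001, 0.003, -1.0]]
wrist_force: [-3.9, -3.4, 3.4]
gripper_width: 0.0001
```

send_rows(motion=[1,0,-0.001,0,0,0,0,1,0,-0.001,0,0,0,0])

```text
t: 5.33
eef_pos: [0.5238, -0.0775, 0.0576]
tcp_rot: [[0.118, -0.993, -0.004], [-0.993, -0.118, -0.001], [0.001, 0.004, -1.0]]
wrist_force: [-4.9, -4.2, 2.5]
gripper_width: 0.0
```

send_rows(motion=[1,0,-0.001,0,0,0,0,1,0,-0.001,0,0,0,0,1,0,-0.001,0,0,0,0])

```text
t: 5.58
eef_pos: [0.524, -0.0774, 0.0576]
tcp_rot: [[0.117, -0.993, -0.005], [-0.993, -0.117, -0.002], [0.001, 0.005, -1.0]]
wrist_force: [-5.3, -4.1, 4.8]
gripper_width: 0.0001
```

send_rows(motion=[1,0,-0.001,0,0,0,0,1,0,-0.001,0,0,0,0,1,0,-0.001,0,0,0,0])

```text
t: 5.83
eef_pos: [0.524, -0.0774, 0.0576]
tcp_rot: [[0.117, -0.993, -0.007], [-0.993, -0.117, -0.002], [0.001, 0.007, -1.0]]
wrist_force: [-8.3, -2.6, 5.6]
gripper_width: 0.0
```

Run:
```python
from h import *
s=bot.get_state();p0=np.array(s['eef_pos']);R0=np.array(s['tcp_rot']);print(p0,s['wrist_force'])
print(rel(push(0,.037,0,.044),Rt(0),p0,R0).round(4).tolist())
for n in('scene','side'):
    f=bot.grab_frame(n)
    for r in bot.regions_of(f,'lever_pad'): print(n,round(r['score'],2),np.round(r['location']))
    for t in(.1,.05,0,-.05): print(t,proj(f,np.r_[PIV+.117*sd(t),.134]).round(1))
```

```text
[ 0.52399978 -0.07744566  0.05755332] [-8.25223511 -2.59225588  5.61639828]
[-0.0005, 0.0007, -0.0004, 0.4277, -0.053, -0.0203]
scene 0.6 [225. 237.]
0.1 [[339.6 188.5]]
0.05 [[337.4 187.5]]
0 [[335.2 186.5]]
-0.05 [[332.9 185.6]]
side 0.78 [235. 243.]
0.1 [[298.2 159.2]]
0.05 [[295.5 159.1]]
0 [[292.8 159.1]]
-0.05 [[290.1 159.1]]
```

send_rows(motion=[1,0,-0.002,0,0,0,0,1,0,-0.003,0,0,0,0,1,0,-0.003,0,0,0,0])

```text
t: 6.28
eef_pos: [0.5242, -0.0775, 0.0576]
tcp_rot: [[0.117, -0.993, -0.014], [-0.993, -0.117, -0.002], [0.001, 0.014, -1.0]]
wrist_force: [-13.1, -3.2, 12.5]
gripper_width: -0.0001
```

send_rows(motion=[1,0,0.03,0,0,0,0,1,0,0.03,0,0,0,0,1,-0.01,0.03,-0.04,0,0,0,1,-0.01,0.03,-0.08,0,0,0,1,-0.01,0.03,-0.12,0,0,0,1,-0.01,0.03,-0.16,0,0,0,1,-0.01,0.03,-0.16,0,0,0])

```text
t: 6.87
eef_pos: [0.5051, -0.0695, 0.2271]
tcp_rot: [[0.121, -0.992, 0.021], [-0.993, -0.121, -0.0], [0.003, -0.021, -1.0]]
wrist_force: [1.9, 0.3, 0.6]
gripper_width: 0.0001
```

Run:
```python
from h import *
s=bot.get_state();p0=np.array(s['eef_pos']);R0=np.array(s['tcp_rot']);print(p0,s['wrist_force'])
f=bot.grab_frame('side');g=bot.grab_frame('scene')
c=np.hstack([cv2.resize(f['img'][140:260,240:370],None,fx=3,fy=3),cv2.resize(g['img'][165:285,260:390],None,fx=3,fy=3)])
for n,F in(('side',f),('scene',g)):
    for r in bot.regions_of(F,'lever_pad'): print(n,round(r['score'],2),np.round(r['location']))
    for t in(.1,.05,0,-.05): print(t,proj(F,np.r_[PIV+.117*sd(t),.134]).round(1))
save(c,'s3.png')
# lever push path: tool x outward; outer tip edge (11mm) on pad
L=[]
for a in np.radians([50,40,30,20,10,0,-2]):
    r=.075+.075*np.cos(a)-.0075*np.sin(a); z=.072+.075*np.sin(a)+.0075*np.cos(a)
    p=np.r_[PIV+(r-.011*np.sin(a)/np.sin(np.radians(50)))*sd(0),z+.014]
    print(np.degrees(a).round(),p.round(4),rel(p,Rt(0),p0,R0).round(4).tolist())
```

```text
[ 0.50508766 -0.06946205  0.2271032 ] [1.86246659 0.25726651 0.56692555]
side 0.62 [296. 164.]
side 0.61 [235. 242.]
0.1 [[298.2 159.2]]
0.05 [[295.5 159.1]]
0 [[292.8 159.1]]
-0.05 [[290.1 159.1]]
scene 0.57 [334. 202.]
scene 0.47 [226. 234.]
0.1 [[339.6 188.5]]
0.05 [[337.4 187.5]]
0 [[335.2 186.5]]
-0.05 [[332.9 185.6]]
50.0 [ 0.5597 -0.1426  0.1483] [0.079, -0.0438, 0.08, -1.1873, -0.1552, 0.1755]
40.0 [ 0.5611 -0.1545  0.14  ] [0.0909, -0.0436, 0.0883, -1.1873, -0.1552, 0.1755]
30.0 [ 0.5624 -0.165   0.13  ] [0.1015, -0.0433, 0.0983, -1.1873, -0.1552, 0.1755]
20.0 [ 0.5634 -0.174   0.1187] [0.1105, -0.0431, 0.1096, -1.1873, -0.1552, 0.1755]
10.0 [ 0.5643 -0.181   0.1064] [0.1175, -0.0428, 0.1219, -1.1873, -0.1552, 0.1755]
0.0 [ 0.5648 -0.1859  0.0935] [0.1224, -0.0425, 0.1348, -1.1873, -0.1552, 0.1755]
-2.0 [ 0.5649 -0.1866  0.0909] [0.1231, -0.0424, 0.1375, -1.1873, -0.1552, 0.1755]
```

View pics/s3.png

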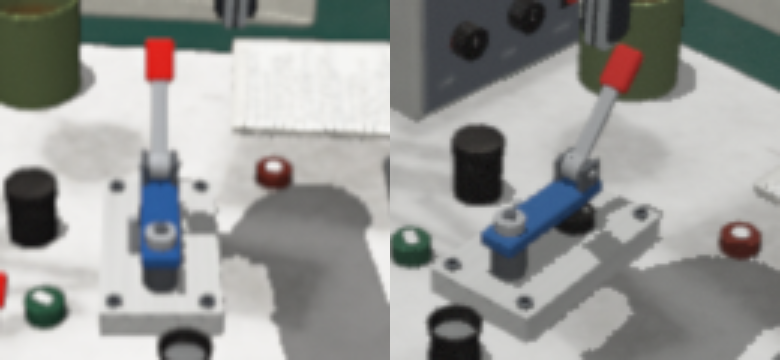

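The crops show the strap closed along the plate over the specimen, the lever raised with its red end at side (293,160) as predicted for 0 rad, and the bystanders unmoved. The force had risen to 13 N with no further travel, so the strap is at its stop. Now I move above the red end.

send_rows(motion=[1,0.04,-0.022,0,0,0,0,1,0.079,-0.044,0.02,0,0,0,1,0.079,-0.044,0.03,0,0,0,1,0.079,-0.044,0.03,0,0,0,1,0.079,-0.044,0.03,0,0,0,1,0.079,-0.044,0.03,0,0,0])

```text
t: 7.57
eef_pos: [0.5521, -0.1422, 0.1866]
tcp_rot: [[0.121, -0.993, -0.002], [-0.993, -0.121, -0.0], [0.0, 0.002, -1.0]]
wrist_force: [-0.2, -0.1, 0.2]
gripper_width: -0.0002
```

Run:
```python
from h import *
s=bot.get_state();p0=np.array(s['eef_pos']);R0=np.array(s['tcp_rot']);print(p0,s['wrist_force'])
for a in np.radians([50,40,30,20,10,0,-2]):
    r=.075+.075*np.cos(a)-.0075*np.sin(a); z=.072+.075*np.sin(a)+.0075*np.cos(a)
    p=np.r_[PIV+(r-.011*np.sin(a)/np.sin(np.radians(50)))*sd(0),z+.014]
    print(np.degrees(a).round(),rel(p,Rt(0),p0,R0).round(4).tolist())
```

```text
[ 0.55212359 -0.14224004  0.1866073 ] [-0.18821185 -0.09129594  0.18928192]
50.0 [0.0013, -0.0076, 0.0383, 0.1098, -0.0023, 0.1824]
40.0 [0.0132, -0.0075, 0.0466, 0.1098, -0.0023, 0.1824]
30.0 [0.0239, -0.0075, 0.0566, 0.1098, -0.0023, 0.1824]
20.0 [0.0328, -0.0075, 0.0679, 0.1098, -0.0023, 0.1824]
10.0 [0.0399, -0.0075, 0.0802, 0.1098, -0.0023, 0.1824]
0.0 [0.0448, -0.0075, 0.0931, 0.1098, -0.0023, 0.1824]
-2.0 [0.0456, -0.0075, 0.0957, 0.1098, -0.0023, 0.1824]
```

send_rows(motion=[1,0.001,-0.0075,0.01,0,0,0,1,0.001,-0.0075,0.025,0,0,0,1,0.001,-0.0075,0.038,0,0,0,1,0.007,-0.0075,0.042,0,0,0,1,0.013,-0.0075,0.047,0,0,0,1,0.019,-0.0075,0.052,0,0,0,1,0.024,-0.0075,0.057,0,0,0,1,0.029,-0.0075,0.062,0,0,0,1,0.033,-0.0075,0.068,0,0,0,1,0.037,-0.0075,0.074,0,0,0,1,0.04,-0.0075,0.08,0,0,0,1,0.04,-0.0075,0.08,0,0,0])

```text
t: 8.57
eef_pos: [0.5645, -0.1821, 0.1059]
tcp_rot: [[0.12, -0.993, -0.002], [-0.993, -0.12, -0.0], [-0.0, 0.002, -1.0]]
wrist_force: [0.1, -0.3, -0.6]
gripper_width: -0.0001
```

send_rows(motion=[1,0.003,0,0.006,0,0,0,1,0.005,0,0.012,0,0,0,1,0.005,0,0.013,0,0,0,1,0.005,0,0.013,0,0,0])

```text
t: 8.9
eef_pos: [0.5655, -0.1864, 0.0939]
tcp_rot: [[0.121, -0.993, -0.001], [-0.993, -0.121, -0.0], [0.0, 0.001, -1.0]]
wrist_force: [0.5, 0.4, -0.6]
gripper_width: -0.0001
```

The force stays near zero, so I check whether the lever is actually moving.

Run:
```python
from h import *
f=bot.grab_frame('side');g=bot.grab_frame('scene')
c=np.hstack([cv2.resize(f['img'][140:260,240:370],None,fx=3,fy=3),cv2.resize(g['img'][165:285,260:390],None,fx=3,fy=3)])
save(c,'s4.png')
```

```text
(no output)
```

View pics/s4.png

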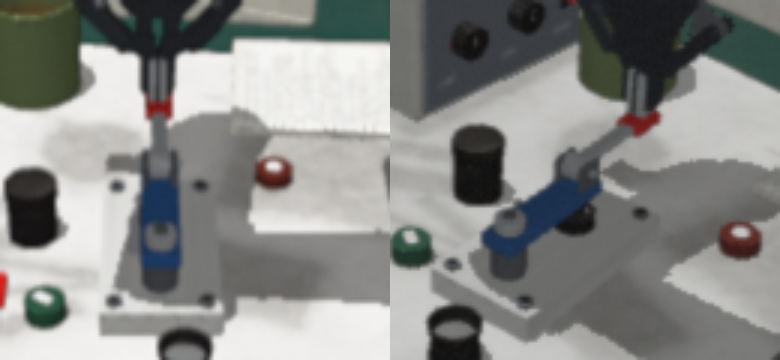

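The fingertips are on the red end and the lever is nearly level. I press on until the stop resists.

send_rows(motion=[1,0,0,0.001,0,0,0,1,0,0,0.002,0,0,0,1,0,0,0.002,0,0,0])

```text
t: 9.25
eef_pos: [0.5655, -0.1863, 0.0935]
tcp_rot: [[0.121, -0.993, 0.0], [-0.993, -0.121, -0.001], [0.001, -0.0, -1.0]]
wrist_force: [-2.0, 0.9, 5.3]
gripper_width: 0.0001
```

send_rows(motion=[1,0,0,0.001,0,0,0,1,0,0,0.002,0,0,0,1,0,0,0.002,0,0,0])

```text
t: 9.5
eef_pos: [0.5656, -0.1863, 0.0932]
tcp_rot: [[0.122, -0.993, 0.001], [-0.993, -0.122, -0.001], [0.001, -0.0, -1.0]]
wrist_force: [-4.6, 2.1, 12.9]
gripper_width: 0.0001
```

send_rows(motion=[1,0,0,0.001,0,0,0,1,0,0,0.003,0,0,0,1,0,0,0.003,0,0,0,1,0,0,0.003,0,0,0])

```text
t: 9.83
eef_pos: [0.5658, -0.1864, 0.0927]
tcp_rot: [[0.123, -0.992, 0.002], [-0.992, -0.123, -0.002], [0.002, -0.001, -1.0]]
wrist_force: [-8.9, 4.5, 24.9]
gripper_width: 0.0002
```

send_rows(motion=[1,0,0,-0.01,0,0,0,1,0,0,-0.04,0,0,0,1,0,0,-0.08,0,0,0,1,0,0,-0.12,0,0,0,1,0,0.03,-0.15,0,0,0,1,0,0.06,-0.15,0,0,0,1,0,0.1,-0.15,0,0,0,1,0,0.12,-0.15,0,0,0,1,0,0.12,-0.15,0,0,0,1,0,0.12,-0.15,0,0,0])

```text
t: 10.67
eef_pos: [0.4457, -0.2009, 0.238]
tcp_rot: [[0.12, -0.993, 0.002], [-0.993, -0.12, -0.0], [0.0, -0.002, -1.0]]
wrist_force: [0.1, -0.8, 0.4]
gripper_width: -0.0
```

Run:
```python
from h import *
print(bot.get_state()['eef_pos'],bot.get_state()['wrist_force'])
f=bot.grab_frame('side');g=bot.grab_frame('scene')
c=np.hstack([cv2.resize(f['img'][140:260,240:370],None,fx=3,fy=3),cv2.resize(g['img'][165:285,260:390],None,fx=3,fy=3)])
save(c,'s5.png')
u=sd(0)
red=[]
for F,m in((f,0),(g,1)):
    for a in(0,.1,.2):
        print(m,a,proj(F,np.r_[PIV+(.075+.075*np.cos(a))*u,.072+.075*np.sin(a)]).round(1))
    h=F['img'].astype(int);M=(h[...,0]>120)&(h[...,1]<60)&(h[...,2]<60)
    M[:, :270]=0;M[:,345:]=0;M[:150]=0;M[235:]=0
    if m==0:M[188:]=0
    yx=np.argwhere(M);red.append(yx.mean(0)[::-1]);print(len(yx),red[-1])
print('red centre',tri([ray(f,red[0]),ray(g,red[1])]),'expect',np.r_[PIV+.15*u,.072])
```

```text
[ 0.4457407  -0.20088206  0.23797086] [ 0.0628833  -0.75187523  0.35089581]
0 0 [[292.5 175.1]]
0 0.1 [[292.5 172.4]]
0 0.2 [[292.5 169.9]]
43 [292.39534884 174.46511628]
1 0 [[342.3 205. ]]
1 0.1 [[342.5 202.2]]
1 0.2 [[342.4 199.5]]
42 [340.9047619 202.4047619]
red centre [ 0.56461716 -0.17955094  0.07966076] expect [ 0.56484143 -0.18587219  0.072     ]
```

View pics/s5.png

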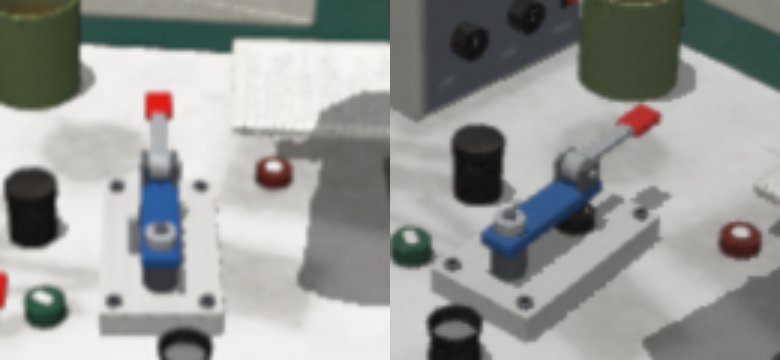

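The lever is level, the strap lies over the specimen, and the bystanders are in place. The red-centre estimate came out 6–8 mm off because the mask favours the lit top face. I'll fit the red block's silhouette to get both joint angles before handing in.

Run:
```python
from h import *
from itertools import product
from scipy.optimize import minimize
D=[]
for n,b in(('side',(280,160,305,185)),('scene',(328,192,356,215))):
    F=bot.grab_frame(n);h=F['img'].astype(int);M=(h[...,0]>80)&(h[...,0]>1.8*h[...,1])&(h[...,0]>1.8*h[...,2])
    B=np.zeros_like(M);B[b[1]:b[3],b[0]:b[2]]=1;D.append((F,M&B));print(n,(M&B).sum())
def cost(x):
    th,a=x;u=sd(th);w=np.array([-u[1],u[0]]);c=0
    P=[]
    for i,j,k in product((.059,.091),(-.011,.011),(-.0035,.0075)):
        r=.075+i*np.cos(a)-k*np.sin(a);P.append(np.r_[PIV+r*u+j*w,.072+i*np.sin(a)+k*np.cos(a)])
    for F,M in D:
        q=cv2.convexHull(proj(F,P).astype(np.float32));m=np.zeros((3360,4480),np.uint8)
        cv2.fillConvexPoly(m,((q+.5)*8).astype(np.int32),1)
        c+=np.abs(cv2.resize(m.astype(np.float32),(560,420),interpolation=cv2.INTER_AREA)-M).sum()
    return c
R=sorted((round(cost((t,a)),1),t,a) for t in(-.04,-.02,0,.02,.04) for a in(-.06,-.03,0,.03,.06,.1,.15))
print(R[:6],cost((0,0)),cost((0,.1)),cost((0,.2)))
print(bot.get_state()['t'])
```

```text
side 59
scene 77
[(np.float32(121.0), 0, -0.06), (np.float32(122.8), 0, -0.03), (np.float32(125.6), -0.02, -0.06), (np.float32(129.0), -0.02, -0.03), (np.float32(129.4), 0, 0), (np.float32(131.6), 0.02, -0.03)] 129.4375 167.48438 260.5
10.8667
```

```bash
python3 -c "
from station import bot
print(bot.job_done(), bot.get_state()['t'])"
```

```text
the job is handed in; nothing more can be done
the job is handed in; nothing more can be done
```

The specimen is clamped and the job is handed in, at about 11 s of robot time. I pushed the strap round with the back of a closed finger, lever raised, and then pressed the red end down with the fingertips. The hand finished clear, about 0.12 m to the side and 0.24 m up.

**Strap:** it reached its stop. The finger stopped moving within 1 mm of the predicted place while the sideways force rose to about 13 N, and the lever was still raised when I looked afterwards.

**Lever:** it is fully down. The fingertips were at 78.7 mm under 25 N, against 79.5 mm expected at the stop.

**Final pictures:** strap closed over the specimen, specimen still in its pocket, and the bystanders I could see in the last crops not visibly moved. The foot's contact with the specimen could not be seen directly; I infer it from the lever being down.

**Checks that disagreed:**
- **Red-end centre:** a quick estimate came out 6–8 mm off, probably because the mask favoured the lit top face.
- **Silhouette fit:** I refitted the outline of the red end. The best match was strap 0 and lever level or slightly below, but the leftover mismatch was high. It only supports the result; the force and position readings at the stops are the better evidence.
- **Force while pressing:** it stayed near zero while the lever went down, so I stopped to look and found the fingertips on the red end with the lever nearly level.

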